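Seat a blank in the corner of a locating jig and hold it there

ROBOT

A 7-joint arm with a two-finger parallel gripper is mounted at the origin on a cart in front of the work surface, level with it; the furniture and walls round the work are solid. World frame = base frame: x ahead of the robot, y to its left, z up, the work surface at z = 0. Lengths are in m, angles in rad, forces in N, time in s.
With the tool pointing down it reaches from about 0.425 to 0.925 m from the base axis. Payload 6.8 kg.
Tool frame: the origin (TCP) lies at the very end of the fingers, on their centre line; the grasp point (between the pads) lies 19 mm behind it; y points along the fingers, x is the direction in which the jaws open and shut, and the axes are right-handed (so a half turn about y gives the same grasp; the last joint's range is limited). The gripper opens to 85 mm and grips with 20 to 120 N. Pads are 22 mm wide; open, the fingers measure 114 mm over their backs; the gripper's body (76 mm by 85 mm) begins 54 mm behind the grasp point. The pads swing forward as they close: fully open they stand 13 mm farther back than shut.
Start: joints at [1.233, 0.477, 0.022, 1.555, -0.011, 1.109, -0.083], TCP at [0.154, -0.657, 0.231] pointing down, gripper open.
Joint ranges: [-2.96, 2.96], [-0.34, 2.1], [-1.41, 1.46], [0.24, 2.44], [-1.37, 4.51], [0.17, 1.92], [-2.96, 2.96]. Speed limits (rad/s): [2.39, 2.39, 3.14, 3.14, 3.14, 3.14, 3.14].

INTERFACE

Orientations are given as a rotation vector (axis times angle).
In Python, from bench import r, imaging gives the robot as it stands.
- The arm moves only by the shell command python3 -m jog 'ROWS' [FORCE]. ROWS is text: rows parted by semicolons, each of 7 numbers parted by spaces: the turn, a rotation vector about the tool's x, y, z in degrees, then the shift along the tool's x, y, z in mm, then the opening, from 0 (shut) to 1 (fully open). A call has exactly 5 rows; each row shifts and turns the commanded pose from where the row before left it, along the tool's axes as they then stand; what a row does not reach is not made up. A row lasts 1/12 s, in which the tool goes at most 41.7 mm and 7.16 degrees, less where a joint would pass 70% of its speed; a pose out of reach is approached as far as the arm can. A call with a gripper value outside its range is refused whole. The fingers move at their own pace and stop on an object; FORCE is the grip in N (left out, the last holds). Time passes only in rows, so rows that do not move let the fingers close, or fill a call up. It gives the time, the measured TCP pose, the force and the opening at its end, in the units of the state.
- r.get_obs(): the state, without advancing time (a new reading comes with each control period).
- imaging.grab_frame(name): name is "scene" or "top" or "wrist"; returns a dict with "color" (400x640x3 uint8, red, green, blue), "z_map" (400x640 float32, m along the optical axis (not along the pixel's ray), 0 where there is no reading), "fx", "fy", "cx", "cy" (pixels), "world_to_cam" (4x4, takes a point from world to camera coordinates); the wrist camera has in their place "hand_eye" (4x4, takes a point from camera to tool coordinates, whose origin is the TCP and whose axes are the tool frame's). Camera axes: x right, y up, looking along -z (the intrinsics and any distortion apply to the point x, -y, -z); pixel columns grow to the right and rows downward; lengths in m; the calibration is good to about 2 mm. A picture is of the moment at which its call begins: read the wrist's pose just before it.
- r.hand_in(): hands the job in, once; it reports no verdict.
The state is a dict: "clock": time; "joints": joint angles; "qvel": joint speeds; "tau": joint torques, N m; "tcp_pos": TCP position; "orientation": TCP orientation; "contact_force": force on the tool from outside, world axes, zero at the start; "moment": the same for the moment, N m; "grip_width": finger opening in m.
Only numpy, scipy, OpenCV 4.12 (cv2) and the standard library are available. Lean on these libraries where they do the work, as an engineer would, in place of code of your own. Each camera call takes 0.05 s, during which the arm holds its last target.

TASK

Lower the hinged lid of the locating jig until it is shut, so that the bar on the lid's left edge becomes the side stop. Then lift the loose aluminium blank from the bench onto the jig plate, rib up and with its long side along the side stop, press it firmly into the corner against the rear fence and the side stop at once, and finish while still gripping it and pressing it against both. Leave the loupe, the specimen and the lens can where they stand.

Things in the scene. Friction and masses are not known exactly. Their poses are not given: they have to be found in the camera images.
- jig: Locating jig fixed to the bench: plate 150 (x) x 220 (y) x 20 mm thick, origin at the centre of its underside, x towards its rear fence (away from the robot), y to its left, z up. The right part (y < -24 mm) holds a shallow pin pocket under the hinged lid; the free steel surface on the left, 20 mm above the bench, is where the blank is seated. The two stops stand on it.
- rear_fence (a point): Fixed rear stop of the jig: bar 14 (x) x 112 (y) x 14 mm high on the plate's top, this point is the centre of its front face (the contact face, which looks to the jig's -x), axes as the jig's; it reaches from jig y = -4 to +108 mm. Friction of the blank on plate and stops is 0.5 to 0.7 and eats part of a push: about 10 N towards each stop, bearing little on the plate, makes sure of both contacts.
- jig_corner (a point): Corner of the two stops at the plate's top surface, 20 mm above the bench, axes as the jig's: the rear fence's front face is its plane x = 0, the side stop's contact face with the lid shut is its plane y = 0. The seated blank lies on its -x, +y side: the blank's origin is then at about x = -35, y = +25, z = 0 mm.
- jig_lid (a joint): Hinge of the jig's lid, rad: 0 shut (flat on the plate), grows as it opens, to 1.6. The hinge is stiff with friction (0.12 N m): the lid stays where it is left and must be pushed down all the way, with about 1 to 2 N near its free edge. It starts about 1 to 1.35 open, its free edge up.
- jig_lid_hinge (a point): Middle of the lid's hinge line, which runs along jig y at the plate's rear, 24 mm above the bench; axes as the jig's. Shut, the lid is a plate 80 (y) x 8 mm thick lying from 4 to 110 mm in front (-x) of this point, its upper face 4 mm above it, with a small thumb tab 30 mm wide reaching to 118 mm. Open by angle a, it points from here along (-cos a, sin a) in the jig's x, z.
- side_stop (a point): Side stop: dark steel bar 90 (x) x 12 (y) x 14 mm high fixed along the lid's left edge; it turns with the lid. This point is the centre of its left face (the contact face, which looks to the jig's +y); axes as the lid's. With the lid shut its underside lies on the plate, its top 14 mm above it, and it runs from 10 to 100 mm in front of the rear fence's face.
- blank: Loose milled aluminium blank, 0.2 to 0.35 kg: a foot 70 (x) x 50 (y) x 18 mm high with a rib 56 (x) x 24 (y) mm standing along its middle from 18 to 48 mm height. Origin at the centre of its underside, z up. Grip it across the rib (24 mm, along its y). It starts on the bench right of the jig; the same turned by half a turn.
- loupe: Bystander: black loupe, 38 mm across, 34 mm high, origin at the centre of its underside; must not be disturbed.
- specimen: Bystander: black round mounted specimen, 30 mm across, 21 mm high, origin at the centre of its underside; must not be disturbed.
- lens_can: Bystander: black lens can, 40 mm across, 52 mm high, origin at the centre of its underside; must not be disturbed.
Mind the look-alikes: they are no part of the job. What is shaped like the blank but yellow is not meant.

How it is judged:
On the way, in this order (a step that is already met when the one before it is completed fails the run):
1. the lid has been lowered shut (value of joint jig_lid below 0.04 rad), for 0.2 s.
2. the blank stands on the jig plate near the corner (z of blank in the frame of jig_corner between -0.003 and 0.004 m and horizontal distance between blank and jig_corner below 0.075 m and value of joint jig_lid below 0.04 rad), for 0.1 s.
At the end, for the whole second after the job is handed in: In the last second: lid shut (under 0.04 rad); blank at rest on the plate, upright and square to the jig (0.05 rad), within 2.5 mm of its corner place in x, y and z, pressing on rear fence and side stop with over 1.5 N each, fingers bearing on it with over 1.5 N (value of joint jig_lid below 0.04 rad and x of blank in the frame of jig_corner between -0.0375 and -0.0325 m and y of blank in the frame of jig_corner between 0.0225 and 0.0275 m and z of blank in the frame of jig_corner between -0.0025 and 0.0025 m and angle between the x axis of blank and the x axis of jig_corner, either way round below 0.05 rad and angle between blank's own z axis and vertical below 0.05 rad and contact force between blank and jig_c0 above 1.5 N and contact force between blank and jig_lid_c0 above 1.5 N and contact force between the fingers and blank above 1.5 N and linear speed of blank below 0.01 m/s); the arm keeps its last pose, push and grip.
It fails at once if the loupe is disturbed (shifted by over 20 mm or tipped) (distance of loupe from where it was at the start of the episode above 0.02 m or angle between loupe's own z axis and vertical above 0.5 rad).
It fails at once if the specimen is disturbed (shifted by over 20 mm or tipped) (distance of specimen from where it was at the start of the episode above 0.02 m or angle between specimen's own z axis and vertical above 0.5 rad).
It fails at once if the lens can is disturbed (shifted by over 20 mm or tipped) (distance of lens_can from where it was at the start of the episode above 0.02 m or angle between lens_can's own z axis and vertical above 0.5 rad).
It also fails if it takes over 64 s, if anything falls off the work surface, if the arm or the gripper's body presses on something with over 40 N, if the wrist force passes 120 N, or if a joint passes its speed limit or range.

## Working session

There is one attempt and no reset: what is moved stays moved. The work goes in short steps, Python scripts to look and compute and a shell command to move; the robot and the scene stay as the last step left them, time stands still between calls to the robot, and variables do not carry over. Pictures are saved under pics/ and viewed, and the job is handed in when it is done.

```bash
ls; mkdir -p pics; python3 - <<'E'
from bench import r, imaging
import cv2
print(r.get_obs())
for n in ["scene","top","wrist"]:
    f=imaging.grab_frame(n)
    cv2.imwrite(f"pics/{n}0.png",f["color"][:,:,::-1])
    print(n,{k:f[k] for k in f if k not in("color","z_map")})
E
```

```text
pics
{'clock': 0.0, 'joints': array([ 1.2329057 ,  0.4777982 ,  0.02236749,  1.55646999, -0.01151057,
        1.1093033 , -0.0830815 ]), 'qvel': array([ 3.77763642e-04, -1.38196281e-03,  1.90408590e-03, -2.58940406e-05,
        5.17319372e-04, -4.00600728e-05,  3.87393287e-04]), 'tau': array([ 2.70537821e-04, -5.96452045e+01,  1.60841949e+00, -2.81199610e+01,
        1.25552362e-02,  9.17872967e-03, -1.61556965e-06]), 'tcp_pos': array([ 0.15358037, -0.65667649,  0.23031971]), 'orientation': array([-1.30810521,  1.03937858, -1.03681711]), 'contact_force': array([-0.21667654, -0.77694591, -0.19440269]), 'moment': array([ 0.00371149,  0.01933714, -0.00381805]), 'grip_width': 0.08536532377371421}
scene {'fx': 403.3136160472103, 'fy': 403.3136160472103, 'cx': 316.2529183709072, 'cy': 203.02171154449604, 'world_to_cam': array([[ 0.56284996, -0.82635069,  0.01855961, -0.39516153],
       [ 0.42585222,  0.30915786,  0.850336  , -0.28377707],
       [-0.70841358, -0.47070793,  0.52591276, -0.58625118],
       [ 0.        ,  0.        ,  0.        ,  1.        ]])}
top {'fx': 391.8808826067682, 'fy': 391.8808826067682, 'cx': 320.12804629807573, 'cy': 200.145760019273, 'world_to_cam': array([[-0.0106849 , -0.9997748 ,  0.0183352 , -0.07350969],
       [ 0.99444035, -0.00870334,  0.10494118, -0.55610636],
       [-0.10475797,  0.01935455,  0.99430939, -0.99090476],
       [ 0.        ,  0.        ,  0.        ,  1.        ]])}
wrist {'fx': 289.93039786122176, 'fy': 289.93039786122176, 'cx': 320.42962549556665, 'cy': 199.26924181466012, 'hand_eye': array([[ 9.99999681e-01, -6.31923825e-04,  4.89148089e-04,
        -3.02349818e-04],
       [ 6.37447404e-04,  2.61643757e-01, -9.65164306e-01,
        -1.43668501e-01],
       [ 4.81927776e-04,  9.65164310e-01,  2.61644077e-01,
         6.73251186e-02],
       [ 0.00000000e+00,  0.00000000e+00,  0.00000000e+00,
         1.00000000e+00]])}
```

View pics/scene0.png

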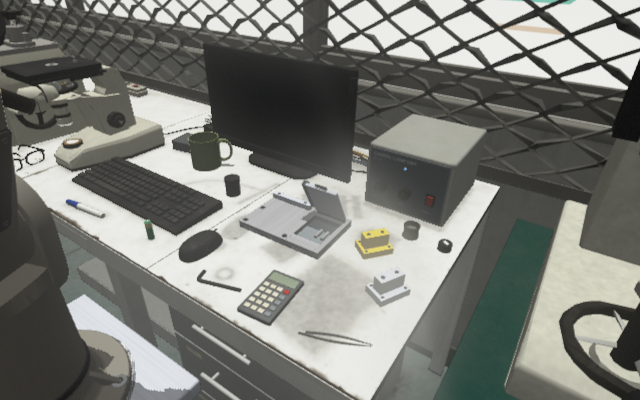

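View pics/top0.png

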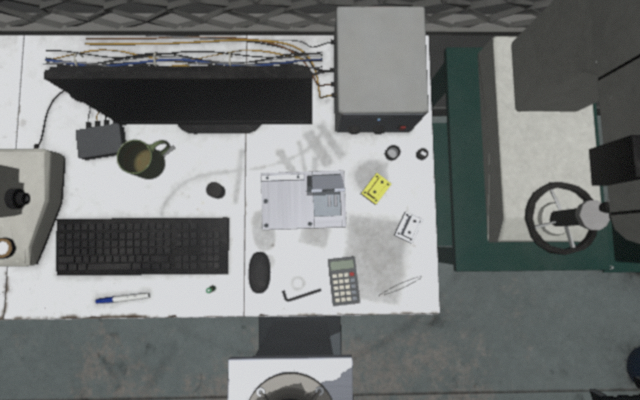

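View pics/wrist0.png

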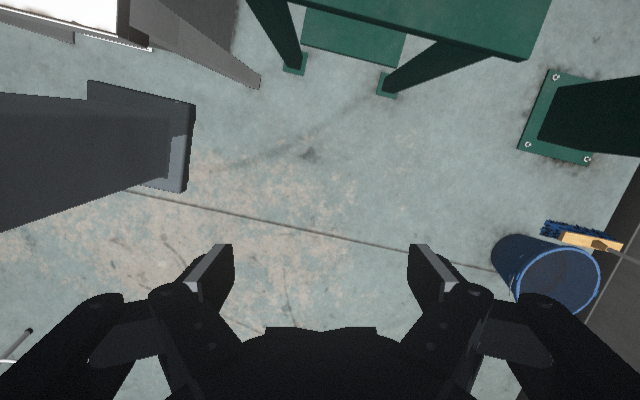

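The top view shows the jig at px (262-345, 171-229) with the lid up near (325,183), the silver blank at (407,227) and the yellow decoy at (376,188). The loupe and specimen are near (392,152) and (422,154), and the lens can at (215,190). I'll zoom in and measure.

```bash
cat > h.py <<'E'
import numpy as np, cv2
from bench import r, imaging
from scipy.spatial.transform import Rotation as R
def T_wc(f):
    if "world_to_cam" in f: return np.linalg.inv(f["world_to_cam"])
    o=f["obs"]; T=np.eye(4); T[:3,:3]=R.from_rotvec(o["orientation"]).as_matrix(); T[:3,3]=o["tcp_pos"]
    return T@f["hand_eye"]
def grab(n,save=None):
    o=r.get_obs(); f=imaging.grab_frame(n); f["obs"]=o
    if save: cv2.imwrite(f"pics/{save}.png",f["color"][:,:,::-1])
    return f
def ray(f,u,v):
    T=T_wc(f); d=T[:3,:3]@np.array([(u-f["cx"])/f["fx"],-(v-f["cy"])/f["fy"],-1.]); return T[:3,3],d
def plane(f,u,v,z):
    c,d=ray(f,u,v); return c+d*(z-c[2])/d[2]
def proj(f,p):
    q=np.linalg.inv(T_wc(f))@np.append(p,1); return np.array([f["cx"]+f["fx"]*q[0]/-q[2], f["cy"]-f["fy"]*q[1]/-q[2]])
def cloud(f):
    T=T_wc(f); v,u=np.mgrid[0:400,0:640]; z=f["z_map"]
    P=np.stack([(u-f["cx"])/f["fx"]*z,-(v-f["cy"])/f["fy"]*z,-z],-1)
    return P@T[:3,:3].T+T[:3,3]
def crop(f,name,u0,u1,v0,v1,s):
    cv2.imwrite(f"pics/{name}.png",cv2.resize(f["color"][v0:v1,u0:u1,::-1],None,fx=s,fy=s,interpolation=cv2.INTER_CUBIC))
def pose():
    o=r.get_obs(); return o["tcp_pos"],R.from_rotvec(o["orientation"]).as_matrix(),o
E
python3 - <<'E'
from h import *
f=grab("top"); crop(f,"top1",250,440,140,250,4)
P=cloud(f)
np.set_printoptions(precision=4,suppress=True)
for u,v in [(300,200),(285,200),(330,205),(325,177),(325,190),(407,227),(403,215),(376,188),(392,152),(422,154),(215,190),(420,240)]: print(u,v,P[v,u])
f=grab("scene"); crop(f,"scene1",230,470,170,310,3)
E
```

```text
300 200 [ 0.5573 -0.0262  0.0201]
285 200 [0.5576 0.0132 0.0197]
330 205 [ 0.5438 -0.1051  0.015 ]
325 177 [ 0.6145 -0.092   0.0407]
325 190 [ 0.5688 -0.0887  0.1293]
407 227 [ 0.4828 -0.3004  0.0439]
403 215 [ 0.5164 -0.3007  0.0026]
376 188 [ 0.5837 -0.2228  0.0472]
392 152 [ 0.6841 -0.2726  0.0205]
422 154 [ 0.6787 -0.3537  0.018 ]
215 190 [0.5815 0.189  0.0503]
420 240 [ 0.4494 -0.3447 -0.0003]
```

View pics/top1.png

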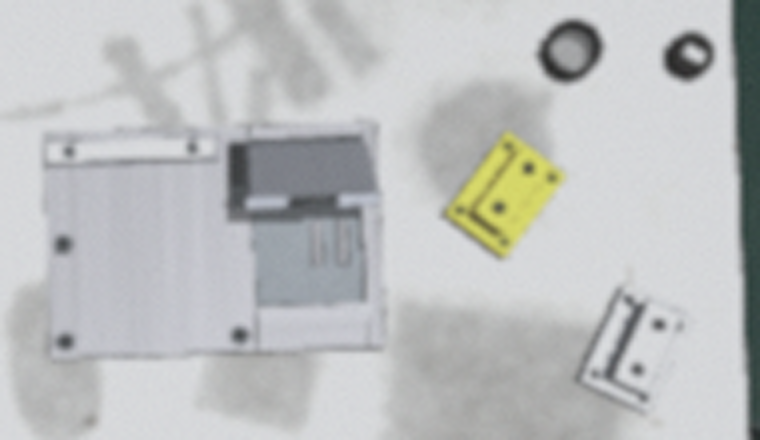

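View pics/scene1.png

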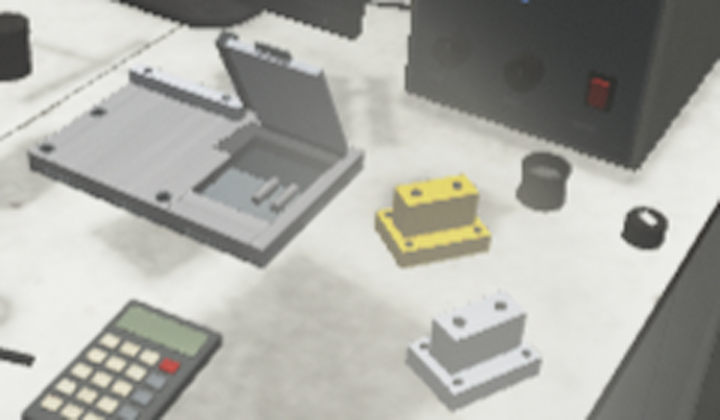

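```bash
python3 - <<'E'
from h import *
np.set_printoptions(precision=4,suppress=True)
f=grab("top"); P=cloud(f)
def rect(m,name):
    q=P[m][:,:2].astype(np.float32); rc=cv2.minAreaRect(q*1000); print(name,len(q),rc, cv2.boxPoints(rc).round(1).tolist(), "zmed",np.median(P[m][:,2]))
x,y,z=P[...,0],P[...,1],P[...,2]
J=(x>.44)&(x<.67)&(y>-.16)&(y<.09)
rect(J&(z>.015)&(z<.025),"plate")
rect(J&(z>.030)&(z<.038)&(y>-.04),"fence")
rect(J&(z>.045),"lid")
m=J&(z>.042)
# lid angle: fit z vs x
q=P[m]; print("lid z max",q[:,2].max(), q[q[:,2]>.11].mean(0)); 
c=q.mean(0); w=np.linalg.svd(q-c)[2][2]; print("lid normal",w,c)
B=(x>.42)&(x<.56)&(y>-.36)&(y<-.25)
rect(B&(z>.04)&(z<.055),"blank rib"); rect(B&(z>.012)&(z<.055),"blank foot")
Y=(x>.5)&(x<.66)&(y>-.27)&(y<-.17)
rect(Y&(z>.012),"yellow")
for n,b in [("loupe",(.62,.74,-.31,-.24)),("spec",(.62,.74,-.40,-.32)),("can",(.5,.64,.15,.23))]:
    rect((x>b[0])&(x<b[1])&(y>b[2])&(y<b[3])&(z>.01),n)
# obstacles tall
for n,b in [("box",(.6,1.1,-.4,-.05)),("monitor",(.6,1.1,-.05,.6))]:
    m=(x>b[0])&(x<b[1])&(y>b[2])&(y<b[3])&(z>.08); print(n,P[m].min(0),P[m].max(0))
E
```

```text
plate 3198 ((558.4703369140625, -35.1171875), (150.3651123046875, 220.24427795410156), 1.456661581993103) [[480.5, 73.0999984741211], [486.1000061035156, -147.10000610351562], [636.4000244140625, -143.3000030517578], [630.7999877929688, 76.9000015258789]] zmed 0.019203323978113973
fence 218 ((615.6016235351562, 17.302433013916016), (14.206159591674805, 109.77444458007812), 1.9793920516967773) [[606.5999755859375, 71.9000015258789], [610.4000244140625, -37.79999923706055], [624.5999755859375, -37.29999923706055], [620.7999877929688, 72.4000015258789]] zmed 0.03331045179534653
lid 1597 ((532.8204345703125, -93.10267639160156), (168.07659912109375, 88.46514129638672), 0.5967426896095276) [[448.29998779296875, -49.70000076293945], [449.20001220703125, -138.1999969482422], [617.2999877929688, -136.5], [616.4000244140625, -48.0]] zmed 1.0449721852880258
lid z max 1.0449721852880258 [ 0.4678 -0.0639  0.9004]
lid normal [-0.9891  0.018  -0.146 ] [ 0.4958 -0.07    0.7215]
blank rib 216 ((483.34259033203125, -311.65234375), (24.726078033447266, 55.720741271972656), 63.31804275512695) [[452.899
[... 1005 characters left out ...]
med 0.08708926596767119
spec 125 ((704.98291015625, -346.8995056152344), (82.45597076416016, 28.48086166381836), 19.378936767578125) [[661.4000244140625, -347.1000061035156], [670.7999877929688, -374.0], [748.5999755859375, -346.70001220703125], [739.0999755859375, -319.79998779296875]] zmed 0.020209078067670472
can 385 ((551.7088623046875, 194.7358856201172), (69.35227966308594, 100.91670227050781), 89.33743286132812) [[500.8999938964844, 160.60000610351562], [601.7999877929688, 159.5], [602.5999755859375, 228.8000030517578], [501.70001220703125, 230.0]] zmed 0.048052506559063124
box [ 0.7196 -0.3999  0.08  ] [ 1.0625 -0.0501  0.3336]
monitor [ 0.6165 -0.05    0.08  ] [1.0634 0.6    0.3364]
```

```bash
python3 - <<'E'
from h import *
np.set_printoptions(precision=4,suppress=True)
t,M,o=pose(); print(t,M)
f=grab("top"); P=cloud(f)
x,y,z=P[...,0],P[...,1],P[...,2]
J=(x>.5)&(x<.67)&(y>-.16)&(y<-.03)&(z>.045)&(z<.15)
q=P[J]; c=np.median(q,0); w=np.linalg.svd(q-q.mean(0))[2][2]; print(c,w,q.min(0),q.max(0),len(q))
i=q[:,2]>.12; print(q[i].min(0),q[i].max(0),np.median(q[i],0))
for b in [(.62,.74,-.31,-.24),(.62,.74,-.40,-.32),(.5,.64,.15,.23)]:
    m=(x>b[0])&(x<b[1])&(y>b[2])&(y<b[3])&(z>.012)&(z<.06)&(f["color"].max(-1)<150); print(P[m].min(0),P[m].max(0))
for b in [(.68,1.1,-.31,-.1),(.66,1.1,-.05,.3)]:
    m=(x>b[0])&(x<b[1])&(y>b[2])&(y<b[3])&(z>.06)&(z<.6);print(P[m].min(0),P[m].max(0))
E
```

```text
[ 0.1537 -0.6571  0.231 ] [[ 0.2278 -0.0002  0.9737]
 [-0.9737  0.0006  0.2278]
 [-0.0006 -1.     -0.0001]]
[ 0.586  -0.0912  0.0968] [-0.8719  0.0121 -0.4895] [ 0.5655 -0.1366  0.045 ] [ 0.6161 -0.048   0.1327] 539
[ 0.5662 -0.1366  0.1201] [ 0.5773 -0.0486  0.1327] [ 0.5701 -0.0912  0.1222]
[ 0.6646 -0.3094  0.0128] [ 0.7391 -0.249   0.0597]
[ 0.6652 -0.3678  0.0128] [ 0.739  -0.321   0.0591]
[0.501  0.1606 0.0136] [0.6022 0.2299 0.0563]
[ 0.7195 -0.31    0.0606] [ 1.0629 -0.1     0.2048]
[ 0.7539 -0.05    0.06  ] [1.0641 0.3    0.336 ]
```

```bash
python3 -m jog '0 5.75 0 0 0 0 0; 0 5.75 0 0 0 0 0; 0 0 0 -20 0 18 0; 0 0 0 -27 0 25 0; 0 0 0 -27 0 25 0' 40
```

```text
clock: 0.77
tcp_pos: [0.2193, -0.5809, 0.2311]
orientation: [-1.222, 1.19, -1.19]
contact_force: [1.0, 0.7, -0.6]
grip_width: 0.0258
```

```bash
python3 -m jog '0 0 0 -27 0 25 0; 0 0 0 -27 0 25 0; 0 0 0 -27 0 25 0; 0 0 0 -27 0 25 0; 0 0 0 -27 0 25 0'
```

```text
clock: 1.18
tcp_pos: [0.3415, -0.4413, 0.2315]
orientation: [-1.223, 1.187, -1.188]
contact_force: [0.7, 0.1, -0.5]
grip_width: 0.0004
```

```bash
python3 -m jog '0 0 0 -27 0 25 0; 0 0 0 -27 0 25 0; 0 0 0 -27 0 25 0; 0 0 0 -27 0 25 0; 0 0 0 -27 0 25 0'; python3 -c "
from h import *
t,M,o=pose(); print(t,M.round(3))"
```

```text
clock: 1.6
tcp_pos: [0.4626, -0.3027, 0.2316]
orientation: [-1.223, 1.187, -1.188]
contact_force: [0.1, -0.1, -0.2]
grip_width: -0.0003
[ 0.46256803 -0.30272854  0.23158743] [[ 0.029  0.     1.   ]
 [-1.    -0.     0.029]
 [ 0.    -1.     0.   ]]
```

```bash
python3 -m jog '0 0 0 -27 0 25 0; 0 0 0 -27 0 25 0; 0 0 0 -27 0 25 0; 0 0 0 -27 0 25 0; 0 0 0 -27 0 25 0'
```

```text
clock: 2.02
tcp_pos: [0.5836, -0.1642, 0.2315]
orientation: [-1.223, 1.188, -1.188]
contact_force: [0.6, -0.3, 0.6]
grip_width: 0.0001
```

```bash
python3 -m jog '0 0 0 -27 0 22 0; 0 0 0 -22 0 18 0; 0 0 0 0 0 0 0; 0 0 0 0 0 0 0;  0 0 0 0 0 0 0'; python3 -c "
from h import *
t,M,o=pose(); print(t,M.round(3))
f=grab('wrist','w1'); g=grab('scene'); crop(g,'s2',200,520,60,300,2.4)"
```

```text
clock: 2.43
tcp_pos: [0.6208, -0.1162, 0.2311]
orientation: [-1.224, 1.188, -1.188]
contact_force: [-0.3, -0.9, 0.7]
grip_width: 0.0002
[ 0.62080147 -0.11620912  0.23109082] [[ 0.029 -0.001  1.   ]
 [-1.    -0.001  0.029]
 [ 0.001 -1.    -0.001]]
```

View pics/w1.png

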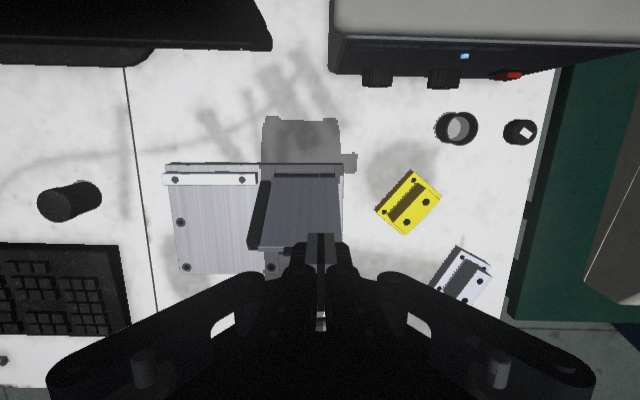

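View pics/s2.png

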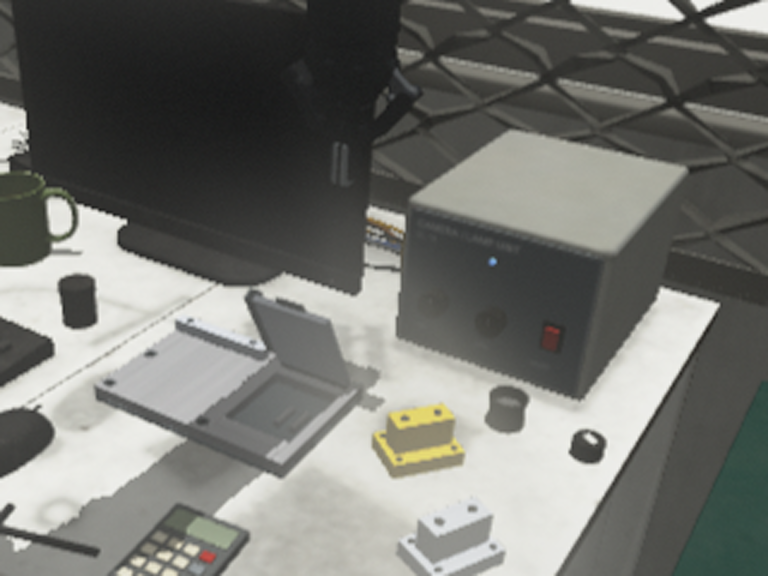

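The wrist view shows the lid's outer face at px (250-340, 170-250), with the closed fingertips at (320,240) just above and behind its free edge. The scene view confirms the lid is raised and clear. Next I'll get the lid plane from the wrist depth.

```bash
python3 - <<'E'
from h import *
np.set_printoptions(precision=4,suppress=True)
f=grab("wrist"); P=cloud(f)
for u,v in [(285,185),(300,200),(285,215),(300,230),(280,240),(275,247),(258,240),(262,200),(335,200),(335,225),(320,245)]: print(u,v,P[v,u])
q=P[190:230,285:325].reshape(-1,3); w=np.linalg.svd(q-q.mean(0),full_matrices=False)[2][2]; print(w,q.mean(0))
x,y,z=P[...,0],P[...,1],P[...,2]
m=(x>.55)&(x<.66)&(y>-.16)&(y<.1)&(z>.030)&(z<.038); m[:,260:]=0
print("fence",cv2.minAreaRect(P[m][:,:2].astype(np.float32)*1000))
m=(x>.44)&(x<.66)&(y>-.16)&(y<.1)&(z>.016)&(z<.024)&(np.arange(640)<262); q=P[m]; print(q.min(0),q.max(0),np.median(q,0))
E
```

```text
285 185 [ 0.6146 -0.0759  0.0468]
300 200 [ 0.6029 -0.0948  0.068 ]
285 215 [ 0.5917 -0.0805  0.0875]
300 230 [ 0.5825 -0.0975  0.1057]
280 240 [ 0.5764 -0.0792  0.1176]
275 247 [ 0.5715 -0.0752  0.1228]
258 240 [ 0.5779 -0.0592  0.1222]
262 200 [ 0.604  -0.0546  0.0758]
335 200 [ 0.6036 -0.1333  0.0666]
335 225 [ 0.5864 -0.1324  0.0993]
320 245 [ 0.6321 -0.1162  0.2509]
[-0.997  -0.0555 -0.0534] [ 0.5968 -0.1005  0.0812]
fence ((617.0360717773438, 17.990821838378906), (13.633185386657715, 112.0592269897461), 1.289427399635315)
[ 0.4822 -0.0436  0.0175] [0.634  0.0767 0.0239] [0.558  0.0205 0.0211]
```

```bash
python3 -m jog '0 0 0 -11 10 3 0; 0 0 0 -11 35 0 0; 0 0 0 0 35 0 0; 0 0 0 0 33 0 0; 0 0 0 0 7 0 0'
```

```text
clock: 3.0
tcp_pos: [0.6193, -0.0926, 0.1053]
orientation: [-1.229, 1.195, -1.182]
contact_force: [-1.7, 0.4, -0.1]
grip_width: -0.0002
```

```bash
python3 -m jog '0 0 0 0 0 -10 0; 0 0 0 0 0 -10 0; 0 0 0 0 2 -8 0; 0 0 0 0 4 -7 0; 0 0 0 0 5 -6 0'
```

```text
clock: 3.42
tcp_pos: [0.583, -0.0949, 0.1022]
orientation: [-1.22, 1.185, -1.19]
contact_force: [0.1, -0.6, 0.6]
grip_width: 0.0004
```

```bash
python3 -m jog '0 0 0 0 4 -4 0; 0 0 0 0 5 -4 0; 0 0 0 0 6 -4 0; 0 0 0 0 6 -4 0; 0 0 0 0 6 -3 0'
```

```text
clock: 3.83
tcp_pos: [0.563, -0.0951, 0.0725]
orientation: [-1.223, 1.188, -1.187]
contact_force: [-0.9, -0.3, 0.9]
grip_width: -0.0001
```

```bash
python3 -m jog '0 0 0 0 6 -3 0; 0 0 0 0 6 -3 0; 0 0 0 0 6 -3 0; 0 0 0 0 6 -2 0; 0 0 0 0 6 -2 0'
```

```text
clock: 4.25
tcp_pos: [0.5504, -0.0954, 0.0426]
orientation: [-1.223, 1.188, -1.188]
contact_force: [0.8, -0.3, 0.5]
grip_width: 0.0002
```

```bash
python3 -m jog '0 0 0 0 6 -1 0; 0 0 0 0 6 -1 0; 0 0 0 0 4 0 0; 0 0 0 0 3 0 0; 0 0 0 0 0 0 0'; python3 -c "
from h import *
f=grab('wrist','w2'); g=grab('scene'); crop(g,'s3',200,520,60,300,2.4)"
```

```text
clock: 4.67
tcp_pos: [0.5483, -0.0956, 0.0276]
orientation: [-1.225, 1.189, -1.188]
contact_force: [-14.3, 1.8, 41.5]
grip_width: 0.0
```

View pics/s3.png

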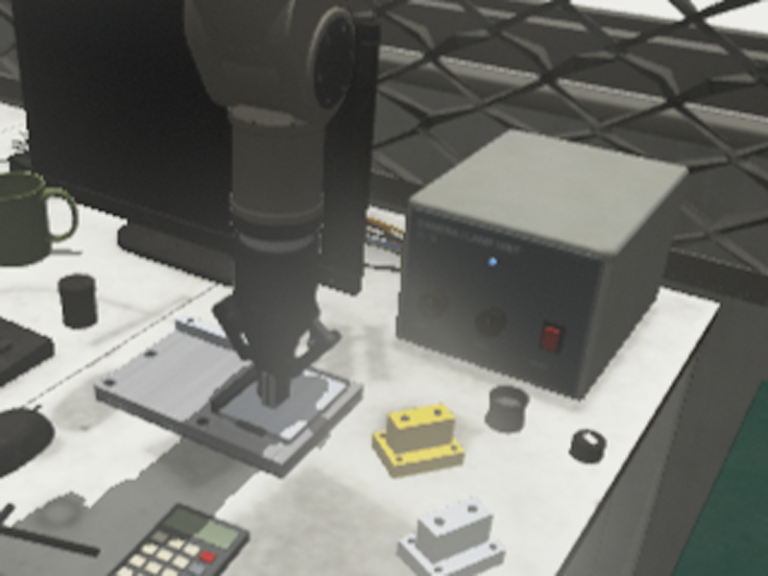

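The lid is flat on the plate, and the finger bore on it with 41 N, so the pads are solidly down. Next I'll lift up and back to view the jig with the wrist camera.

```bash
python3 -m jog '0 0 0 0 -15 0 0; 0 0 0 0 -30 0 0; 0 0 0 -20 -35 -10 0.3; 0 0 0 -30 -35 -15 0.6; 0 0 0 -30 -35 -15 0.6'
```

```text
clock: 5.18
tcp_pos: [0.5105, -0.0248, 0.1657]
orientation: [-1.222, 1.189, -1.189]
contact_force: [1.0, 0.4, 0.3]
grip_width: 0.0359
```

```bash
python3 -m jog '0 0 0 -20 -20 -15 0.6; 0 0 0 0 0 0 0.6; 0 0 0 0 0 0 0.6; 0 0 0 0 0 0 0.6; 0 0 0 0 0 0 0.6'; python3 -c "
from h import *
t,M,o=pose(); print(t,M.round(3))
f=grab('wrist','w3')
P=cloud(f); np.save('P3.npy',P); g=grab('top'); crop(g,'t3',250,440,140,250,4); np.save('Pt3.npy',cloud(g))"
```

```text
clock: 5.6
tcp_pos: [0.495, -0.0067, 0.1833]
orientation: [-1.224, 1.19, -1.189]
contact_force: [-0.8, 0.5, -0.4]
grip_width: 0.0511
[ 0.49498825 -0.00674162  0.1832972 ] [[ 0.027 -0.002  1.   ]
 [-1.    -0.     0.027]
 [ 0.    -1.    -0.002]]
```

View pics/w3.png

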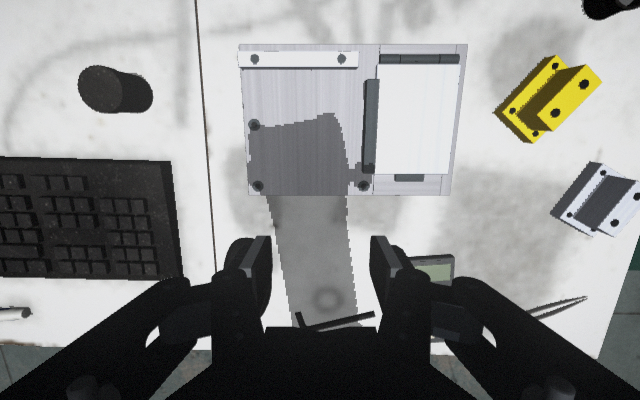

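View pics/t3.png

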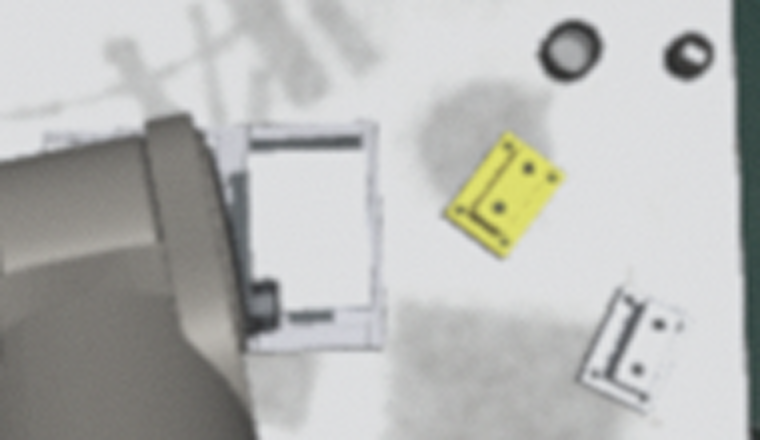

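The lid lies flat, its plate at wrist px (372-462, 60-175). The dark side stop is at (364-379, 80-172), and the fence at (238-358, 50-68) lies clear of it. Now measuring the corner.

```bash
python3 - <<'E'
from h import *
np.set_printoptions(precision=4,suppress=True)
P=np.load("P3.npy"); img=cv2.imread("pics/w3.png")
x,y,z=P[...,0],P[...,1],P[...,2]
U=np.arange(640)[None,:]*np.ones((400,1)); V=np.arange(400)[:,None]*np.ones((1,640))
def rect(m,name):
    q=P[m][:,:2].astype(np.float32)*1000; rc=cv2.minAreaRect(q); print(name,len(q),rc,cv2.boxPoints(rc).round(1).tolist(),np.median(P[m][:,2]))
rect((U>234)&(U<362)&(V>40)&(V<75)&(z>.030)&(z<.038),"fence")
rect((U>355)&(U<385)&(V>74)&(V<180)&(z>.030)&(z<.038),"stop")
rect((U>368)&(U<470)&(V>58)&(V<185)&(z>.0255)&(z<.0305),"lid")
m=(U>234)&(U<475)&(V>35)&(V<200)&(z>.015)&(z<.04); rect(m,"plate")
for v in (85,100,120,140,160):
    row=[(u,round(y[v,u]*1000,1),round(z[v,u]*1000,1)) for u in range(358,384,2)]; print(v,row)
for u in (260,300,340):
    print(u,[(v,round(x[v,u]*1000,1),round(z[v,u]*1000,1)) for v in range(44,76,2)])
B=(U>540)&(V>150)&(V<240)
rect(B&(z>.043)&(z<.053),"rib"); rect(B&(z>.012)&(z<.055),"foot")
E
```

```text
fence 2069 ((616.126708984375, 18.29568099975586), (14.138162612915039, 111.8138427734375), 1.6827707290649414) [[607.4000244140625, 74.0], [610.7000122070312, -37.79999923706055], [624.7999877929688, -37.400001525878906], [621.5999755859375, 74.4000015258789]] 0.035132812419573944
stop 1305 ((558.3768920898438, -57.01874542236328), (93.4937973022461, 22.348064422607422), 3.827583074569702) [[511.0, -49.0], [512.5, -71.30000305175781], [605.7999877929688, -65.0], [604.2999877929688, -42.70000076293945]] 0.03488493381888086
lid 8990 ((562.0828247070312, -97.42970275878906), (117.78923797607422, 80.16454315185547), 1.9480772018432617) [[501.8999938964844, -59.400001525878906], [504.6000061035156, -139.5], [622.2999877929688, -135.5], [619.5999755859375, -55.400001525878906]] 0.029015289693561347
plate 32671 ((558.9343872070312, -35.40227508544922), (149.76156616210938, 220.4953155517578), 1.5761383771896362) [[481.0, 72.69999694824219], [487.1000061035156, -147.6999969482422], [636.7999877929688, -143.5], [630.7999877929688, 76.9000015258789]] 0.021797537102574593
85 [(358, np.float64(
[... 4793 characters left out ...]
 np.float64(28.5)), (70, np.float64(610.0), np.float64(21.1)), (72, np.float64(608.2), np.float64(21.5)), (74, np.float64(606.3), np.float64(22.1))]
rib 1380 ((484.3868408203125, -312.2226867675781), (27.295835494995117, 56.286293029785156), 64.27632904052734) [[453.1000061035156, -312.29998779296875], [503.79998779296875, -336.70001220703125], [515.7000122070312, -312.1000061035156], [465.0, -287.70001220703125]] 0.04855169656511574
foot 3973 ((484.9873962402344, -311.6593322753906), (51.347084045410156, 70.59761047363281), 63.270938873291016) [[441.8999938964844, -318.70001220703125], [505.0, -350.5], [528.0999755859375, -304.6000061035156], [465.0, -272.8999938964844]] 0.03168978214005913
```

```bash
python3 -m jog '0 0 0 30 0 -2 0.75; 0 0 0 34 0 -2 0.75; 0 0 0 34 0 -2 0.75; 0 0 0 34 0 -2 0.75; 0 0 0 34 0 -2 0.75' 60
```

```text
clock: 6.12
tcp_pos: [0.4894, -0.174, 0.1836]
orientation: [-1.223, 1.19, -1.188]
contact_force: [-0.1, 0.2, -0.4]
grip_width: 0.0639
```

```bash
python3 -m jog '0 0 0 34 0 -2 0.75; 0 0 0 34 0 -2 0.75; 0 0 0 34 0 -2 0.75; 0 0 0 26 0 -2 0.75; 0 0 0 10 0 -1 0.75'
```

```text
clock: 6.53
tcp_pos: [0.4832, -0.3156, 0.1833]
orientation: [-1.222, 1.193, -1.193]
contact_force: [-0.1, -0.8, 0.0]
grip_width: 0.0639
```

```bash
python3 -m jog '0 7 0 0 0 0 0.75; 0 7 0 0 0 0 0.75; 0 7 0 0 0 0 0.75; 0 6.8 0 0 0 0 0.75; 0 0 0 0 0 0 0.75'; python3 - <<'E'
from h import *
np.set_printoptions(precision=4,suppress=True)
t,M,o=pose(); print(t,M)
f=grab("wrist","w4"); P=cloud(f); x,y,z=P[...,0],P[...,1],P[...,2]
B=(x>.42)&(x<.56)&(y>-.37)&(y<-.25); B[250:]=0
for n,a,b in (("rib",.043,.054),("foot",.012,.054)):
    m=B&(z>a)&(z<b); rc=cv2.minAreaRect(P[m][:,:2].astype(np.float32)*1000); print(n,m.sum(),rc,np.median(z[m]))
d=np.array([.4845,-.312,0.14])-t; print("to blank, tool axes mm",M.T@d*1000)
E
```

```text
clock: 6.95
tcp_pos: [0.4849, -0.3094, 0.1835]
orientation: [-0.956, 1.541, -1.538]
contact_force: [-0.4, 0.5, -0.0]
grip_width: 0.0642
[ 0.4849 -0.3094  0.1835] [[-0.444  -0.0014  0.896 ]
 [-0.896   0.0008 -0.444 ]
 [-0.0001 -1.     -0.0016]]
rib 1361 ((484.3991394042969, -312.8564453125), (23.68754768371582, 55.83738327026367), 63.36162567138672) 0.04905117093006661
foot 2950 ((484.49273681640625, -312.8248596191406), (49.72862243652344, 69.09895324707031), 63.41517639160156) 0.020451248349830975
to blank, tool axes mm [ 2.5071 43.5368  0.9084]
```

View pics/w4.png

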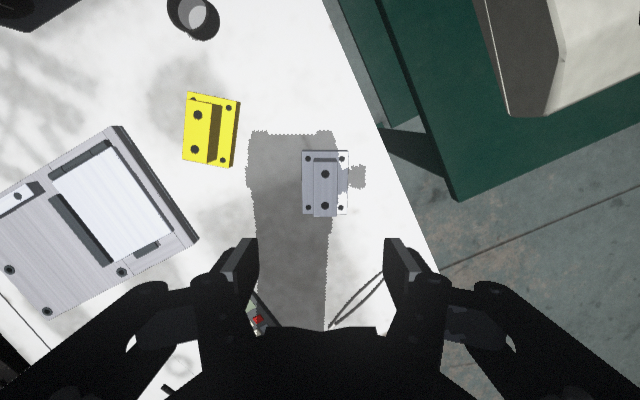

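The silver blank is centred under the gripper at wrist px (325,183), square to the jaws. Descending over it.

```bash
python3 -m jog '0 0 0 3.2 35 1.2 0.75; 0 0 0 0 35 0 0.75; 0 0 0 0 35 0 0.75; 0 0 0 0 30 0 0.75; 0 0 0 0 15 0 0.75'
```

```text
clock: 7.42
tcp_pos: [0.4825, -0.3118, 0.0304]
orientation: [-0.963, 1.539, -1.529]
contact_force: [-1.3, -0.2, 0.1]
grip_width: 0.0642
```

```bash
python3 -m jog '0 0 0 0 8 0 0.75; 0 0 0 0 4 0 0.75; 0 0 0 0 0 0 0.75; 0 0 0 0 0 0 0.75; 0 0 0 0 0 0 0.75'; python3 - <<'E'
from h import *
g=grab('scene'); crop(g,'s4',320,480,200,320,5)
E
```

```text
clock: 7.83
tcp_pos: [0.4857, -0.3139, 0.0238]
orientation: [-0.957, 1.534, -1.538]
contact_force: [0.3, -0.2, -0.5]
grip_width: 0.0644
```

View pics/s4.png

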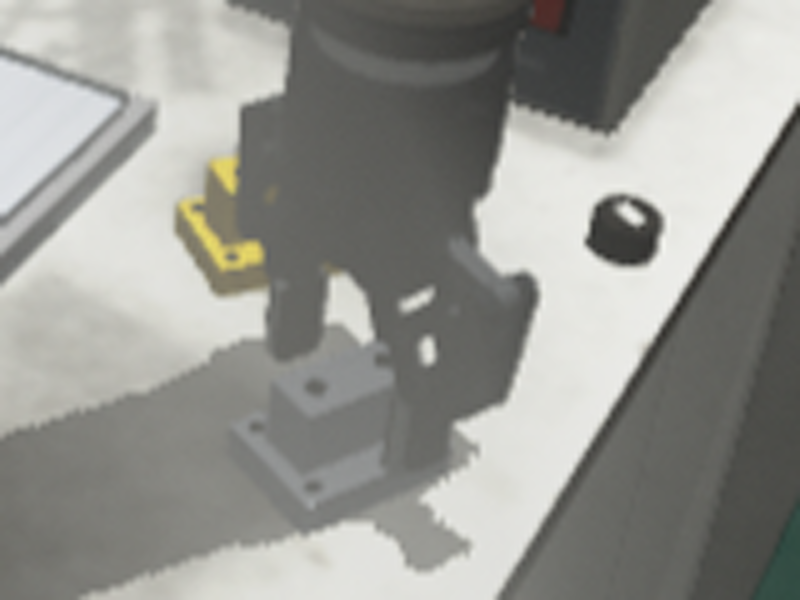

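The fingers straddle the rib, one on each side at crop px (297,330) and (420,440), above the foot. Closing.

```bash
python3 -m jog '0 0 0 0 0 0 0.3; 0 0 0 0 0 0 0.1; 0 0 0 0 0 0 0.1; 0 0 0 0 0 0 0.1; 0 0 0 0 0 0 0.1' 60
```

```text
clock: 8.3
tcp_pos: [0.4851, -0.3136, 0.0231]
orientation: [-0.957, 1.536, -1.537]
contact_force: [-1.4, 1.0, 6.0]
grip_width: 0.0228
```

```bash
python3 -m jog '0 0 0 0 0 0 0; 0 0 0 0 -5 0 0; 0 0 0 0 -20 0 0; 0 0 0 0 -30 0 0; 0 0 0 0 -35 0 0' 60
```

```text
clock: 8.72
tcp_pos: [0.4827, -0.3122, 0.1115]
orientation: [-0.961, 1.541, -1.533]
contact_force: [-0.3, 0.3, -2.7]
grip_width: 0.0227
```

```bash
python3 -m jog '0 0 0 0 -10 0 0; 0 0 0 0 0 0 0; 0 0 0 0 0 0 0; 0 0 0 0 0 0 0; 0 0 0 0 0 0 0'; python3 - <<'E'
from h import *
np.set_printoptions(precision=4,suppress=True)
t,M,o=pose(); print(t,M)
f=grab("wrist","w5"); g=grab('scene'); crop(g,'s5',320,480,170,290,5)
P=cloud(f); x,y,z=P[...,0],P[...,1],P[...,2]
q=P.reshape(-1,3)@M - t@M   # tool coords
q=q.reshape(400,640,3); np.save("q5.npy",q)
m=(abs(q[...,0])<.04)&(abs(q[...,2])<.06)&(q[...,1]>-.06)&(q[...,1]<.04)
print(m.sum())
h,e=np.histogram(q[m][:,1]*1000,bins=range(-60,41,4)); print(dict(zip(e,h)))
E
```

```text
clock: 9.13
tcp_pos: [0.4833, -0.3125, 0.1204]
orientation: [-0.96, 1.54, -1.534]
contact_force: [0.6, -0.4, -2.8]
grip_width: 0.0231
[ 0.4833 -0.3125  0.1204] [[-0.4404 -0.0035  0.8978]
 [-0.8978  0.0018 -0.4404]
 [-0.0001 -1.     -0.0039]]
18439
{np.int64(-60): np.int64(3042), np.int64(-56): np.int64(1476), np.int64(-52): np.int64(865), np.int64(-48): np.int64(759), np.int64(-44): np.int64(277), np.int64(-40): np.int64(668), np.int64(-36): np.int64(235), np.int64(-32): np.int64(272), np.int64(-28): np.int64(6035), np.int64(-24): np.int64(336), np.int64(-20): np.int64(313), np.int64(-16): np.int64(291), np.int64(-12): np.int64(225), np.int64(-8): np.int64(149), np.int64(-4): np.int64(99), np.int64(0): np.int64(1378), np.int64(4): np.int64(1587), np.int64(8): np.int64(161), np.int64(12): np.int64(107), np.int64(16): np.int64(137), np.int64(20): np.int64(27), np.int64(24): np.int64(0), np.int64(28): np.int64(0), np.int64(32): np.int64(0), np.int64(36): np.int64(0)}
```

View pics/w5.png

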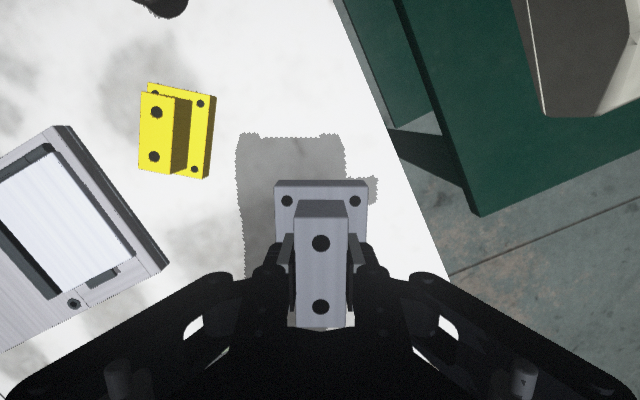

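View pics/s5.png

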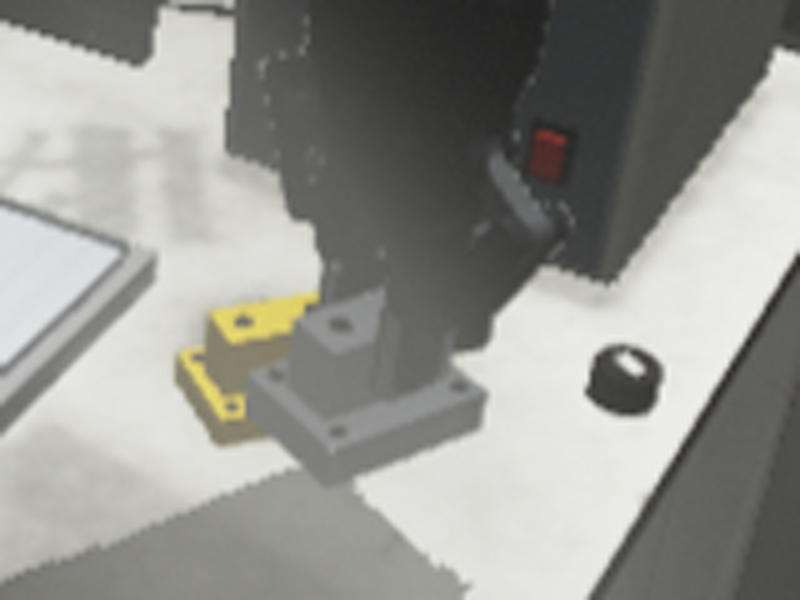

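The blank is held level by the rib: wrist view rib at px (320,270), foot front edge at (320,183), width 23 mm. Turning square to the jig, then carrying it over.

```bash
python3 -m jog '0 -5.75 0 0 0 0 0; 0 -6.5 0 0 0 0 0; 0 -6.5 0 0 0 0 0; 0 -6 0 0 0 0 0; 0 -3 0 -12 0 4 0' 80
```

```text
clock: 9.65
tcp_pos: [0.4873, -0.3038, 0.1215]
orientation: [-1.225, 1.189, -1.188]
contact_force: [-0.4, -1.2, -2.7]
grip_width: 0.0222
```

```bash
python3 -m jog '0 0 0 -24 0 7 0; 0 0 0 -30 0 8.5 0; 0 0 0 -30 0 8.5 0; 0 0 0 -30 0 8.5 0; 0 0 0 -30 0 8.5 0'
```

```text
clock: 10.07
tcp_pos: [0.5259, -0.1537, 0.1219]
orientation: [-1.222, 1.19, -1.188]
contact_force: [0.3, 0.3, -2.5]
grip_width: 0.0228
```

```bash
python3 -m jog '0 0 0 -30 0 8.5 0; 0 0 0 -30 0 8.5 0; 0 0 0 -30 0 8 0; 0 0 0 -20 0 6 0; 0 0 0 -10 0 3 0'
```

```text
clock: 10.48
tcp_pos: [0.5568, -0.03, 0.1221]
orientation: [-1.223, 1.186, -1.183]
contact_force: [-0.1, 0.3, -3.1]
grip_width: 0.0224
```

```bash
python3 -m jog '0 0 0 -6 0 0 0; 0 0 0 0 0 0 0; 0 0 0 0 0 0 0; 0 0 0 0 0 0 0; 0 0 0 0 0 0 0'; python3 - <<'E'
from h import *
np.set_printoptions(precision=4,suppress=True)
t,M,o=pose(); print(t,M,np.degrees(np.arctan2(M[1,0],M[0,0])))
f=grab("wrist","w6")
P=cloud(f); np.save("P6.npy",P)
d=np.array([.5595,-.0072,.06])-t; print("tool axes",M.T@d*1000)
E
```

```text
clock: 10.9
tcp_pos: [0.556, -0.0314, 0.1224]
orientation: [-1.222, 1.19, -1.191]
contact_force: [-0.7, -0.6, -2.8]
grip_width: 0.0226
[ 0.556  -0.0314  0.1224] [[ 0.0254 -0.0004  0.9997]
 [-0.9997 -0.0008  0.0254]
 [ 0.0008 -1.     -0.0004]] -88.54606204172849
tool axes [-24.1121  62.3476   4.1507]
```

View pics/w6.png

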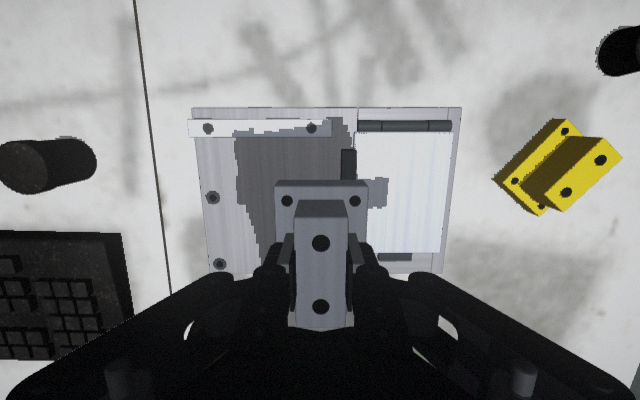

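The blank is held above the plate. The fence is at wrist px (190-330, 122-136) and the side stop just right of the foot at (348,165). I'm shifting left off the stop, then descending.

```bash
python3 -m jog '0 -0.2 0 -12 0 2 0; 0 0 0 -12 10 2 0; 0 0 0 0 25 0 0; 0 0 0 0 25 0 0; 0 0 0 0 9 0 0'
```

```text
clock: 11.37
tcp_pos: [0.5578, -0.0045, 0.0508]
orientation: [-1.227, 1.188, -1.183]
contact_force: [-1.2, -0.2, -2.8]
grip_width: 0.0227
```

```bash
python3 -m jog '0 0 0 0 2 0 0; 0 0 0 0 2 0 0; 0 0 0 0 1 0 0; 0 0 0 0 1 0 0; 0 0 0 0 0 0 0'; python3 - <<'E'
from h import *
np.set_printoptions(precision=4,suppress=True)
t,M,o=pose(); print(t,o["contact_force"],np.degrees(np.arctan2(M[1,0],M[0,0])))
f=grab("wrist","w7"); g=grab("scene"); crop(g,"s7",220,380,160,280,5)
E
```

```text
clock: 11.78
tcp_pos: [0.5604, -0.0054, 0.0484]
orientation: [-1.223, 1.185, -1.187]
contact_force: [-0.2, 0.1, -3.6]
grip_width: 0.0226
[ 0.5604 -0.0054  0.0484] [-0.2385  0.0887 -3.5623] -88.20554062175115
```

View pics/w7.png

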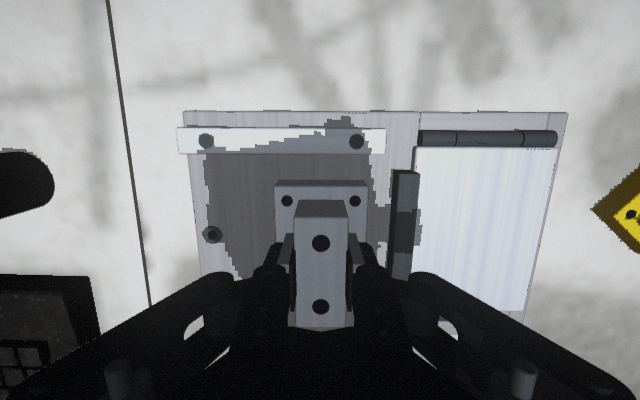

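View pics/s7.png

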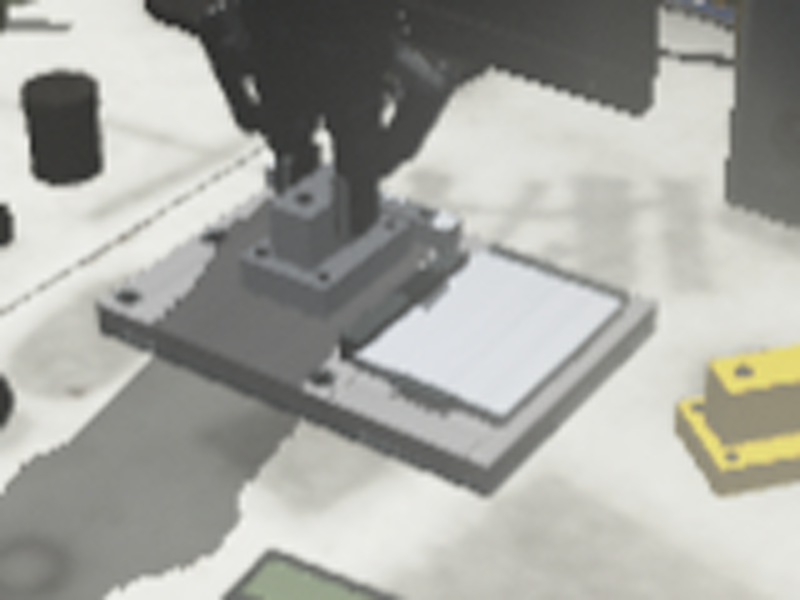

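The blank hovers square over the plate, its foot at wrist px (275-367, 182). It has a gap to the side stop at (392) and to the fence at (152). Lowering until the plate takes weight.

```bash
python3 -m jog '0 0 0 0 1 0 0; 0 0 0 0 1 0 0; 0 0 0 0 1 0 0; 0 0 0 0 0 0 0; 0 0 0 0 0 0 0'
```

```text
clock: 12.3
tcp_pos: [0.5595, -0.0053, 0.0444]
orientation: [-1.224, 1.186, -1.186]
contact_force: [0.1, 0.1, -2.0]
grip_width: 0.0224
```

```bash
python3 -m jog '0 0 0 0 0.5 0 0; 0 0 0 0 0.5 0 0; 0 0 0 0 0 0 0; 0 0 0 0 0 0 0; 0 0 0 0 0 0 0'
```

```text
clock: 12.72
tcp_pos: [0.5596, -0.0053, 0.0435]
orientation: [-1.224, 1.186, -1.186]
contact_force: [-0.1, 0.1, -3.2]
grip_width: 0.0226
```

```bash
python3 -m jog '0 0 0 0 0.5 0 0; 0 0 0 0 0.5 0 0; 0 0 0 0 0 0 0; 0 0 0 0 0 0 0; 0 0 0 0 0 0 0'
```

```text
clock: 13.13
tcp_pos: [0.5597, -0.0053, 0.0431]
orientation: [-1.224, 1.186, -1.186]
contact_force: [-3.4, -1.1, 5.5]
grip_width: 0.0223
```

```bash
python3 -m jog '0 0 0 0 0.5 0 0; 0 0 0 0 0 0 0; 0 0 0 0 0 0 0; 0 0 0 0 0 0 0; 0 0 0 0 0 0 0'
```

```text
clock: 13.55
tcp_pos: [0.5597, -0.0053, 0.0432]
orientation: [-1.224, 1.186, -1.186]
contact_force: [-5.3, 0.1, 11.2]
grip_width: 0.0224
```

```bash
python3 -m jog '0 0 0 0 -1.1 0 0; 0 0 0 3 0 3 0; 0 0 0 4 0 4 0; 0 0 0 4 0 3 0; 0 0 0 0 0 0 0'
```

```text
clock: 13.97
tcp_pos: [0.5714, -0.0172, 0.0432]
orientation: [-1.222, 1.185, -1.188]
contact_force: [1.2, -1.5, 2.1]
grip_width: 0.0223
```

```bash
python3 -m jog '0 0 0 1.5 0 0 0; 0 0 0 1.5 0 0 0; 0 0 0 1.0 0 0 0; 0 0 0 0 0 0 0; 0 0 0 0 0 0 0'
```

```text
clock: 14.38
tcp_pos: [0.5705, -0.0201, 0.0432]
orientation: [-1.223, 1.185, -1.186]
contact_force: [1.7, 1.2, 0.1]
grip_width: 0.0224
```

```bash
python3 -m jog '0 0 0 1 0 0 0; 0 0 0 0.8 0 0 0; 0 0 0 0 0 0 0; 0 0 0 0 0 0 0; 0 0 0 0 0 0 0'
```

```text
clock: 14.8
tcp_pos: [0.5702, -0.0216, 0.0432]
orientation: [-1.224, 1.186, -1.186]
contact_force: [0.1, 2.8, 3.1]
grip_width: 0.0225
```

```bash
python3 -m jog '0 0 0 0.7 0 0 0; 0 0 0 0.3 0 0 0; 0 0 0 0 0 0 0; 0 0 0 0 0 0 0; 0 0 0 0 0 0 0'
```

```text
clock: 15.22
tcp_pos: [0.5702, -0.0225, 0.0432]
orientation: [-1.224, 1.186, -1.186]
contact_force: [-0.9, 4.4, 4.4]
grip_width: 0.0227
```

```bash
python3 -m jog '0 0 0 0 -0.5 0 0; 0 0 0 0.7 0 0 0; 0 0 0 0.3 0 0 0; 0 0 0 0 0 0 0; 0 0 0 0 0 0 0'
```

```text
clock: 15.63
tcp_pos: [0.57, -0.0229, 0.0432]
orientation: [-1.224, 1.187, -1.185]
contact_force: [0.3, 6.0, -1.0]
grip_width: 0.0224
```

```bash
python3 -m jog '0 0 0 0.7 0 0 0; 0 0 0 0.3 0 0 0; 0 0 0 0 0 0 0; 0 0 0 0 0 0 0; 0 0 0 0 0 0 0'
```

```text
clock: 16.05
tcp_pos: [0.5701, -0.023, 0.0433]
orientation: [-1.223, 1.187, -1.184]
contact_force: [0.4, 7.4, -0.4]
grip_width: 0.022
```

```bash
python3 -m jog '0 0 0 0 0 1.5 0; 0 0 0 0 0 1.5 0; 0 0 0 0 0 1 0; 0 0 0 0 0 0 0; 0 0 0 0 0 0 0'
```

```text
clock: 16.47
tcp_pos: [0.5702, -0.0229, 0.0433]
orientation: [-1.229, 1.192, -1.181]
contact_force: [-11.9, 7.6, 13.4]
grip_width: 0.0223
```

```bash
python3 -m jog '0 0 0 0 0 0.8 0; 0 0 0 0 0 0.7 0; 0 0 0 0 0 0.5 0; 0 0 0 0 0 0 0; 0 0 0 0 0 0 0'
```

```text
clock: 16.88
tcp_pos: [0.5703, -0.023, 0.0434]
orientation: [-1.232, 1.194, -1.179]
contact_force: [-17.5, 7.9, 19.6]
grip_width: 0.0226
```

TCP x stopped changing while fx and fz rose, so I'll look before pushing further.

```bash
python3 - <<'E'
from h import *
np.set_printoptions(precision=4,suppress=True)
t,M,o=pose(); print(t,M,o["contact_force"],o["moment"])
f=grab("wrist"); crop(f,"w8",160,480,90,340,2.4)
P=cloud(f); np.save("P8.npy",P)
for u in (290,320,350):
    print(u,[(v,round(P[v,u,0]*1000,1),round(P[v,u,2]*1000,1)) for v in range(140,200,3)])
g=grab("scene"); crop(g,"s8",220,380,160,280,5)
E
```

```text
[ 0.5703 -0.023   0.0434] [[ 0.0323 -0.0116  0.9994]
 [-0.9995  0.0007  0.0323]
 [-0.0011 -0.9999 -0.0115]] [-17.5486   7.933   19.62  ] [ 1.7733  3.5705 -0.1406]
290 [(140, np.float64(626.2), np.float64(21.3)), (143, np.float64(624.4), np.float64(19.1)), (146, np.float64(624.0), np.float64(32.5)), (149, np.float64(622.7), np.float64(34.4)), (152, np.float64(621.1), np.float64(34.4)), (155, np.float64(619.7), np.float64(35.8)), (158, np.float64(618.1), np.float64(34.9)), (161, np.float64(616.4), np.float64(34.2)), (164, np.float64(614.9), np.float64(34.5)), (167, np.float64(613.4), np.float64(35.4)), (170, np.float64(611.9), np.float64(36.0)), (173, np.float64(607.4), np.float64(20.8)), (176, np.float64(605.7), np.float64(21.2)), (179, np.float64(604.0), np.float64(21.5)), (182, np.float64(603.9), np.float64(28.7)), (185, np.float64(603.9), np.float64(36.1)), (188, np.float64(602.7), np.float64(38.0)), (191, np.float64(601.3), np.float64(38.7)), (194, np.float64(599.8), np.float64(39.2)), (197, np.float64(598.2), np.float64(39.5))]
320 [(140, np.float64(626.8), np.float64(21.2)), (14
[... 1017 characters left out ...]
2, np.float64(622.2), np.float64(34.9)), (155, np.float64(620.7), np.float64(35.2)), (158, np.float64(619.0), np.float64(34.5)), (161, np.float64(617.6), np.float64(35.5)), (164, np.float64(616.1), np.float64(35.8)), (167, np.float64(614.5), np.float64(35.5)), (170, np.float64(612.9), np.float64(35.6)), (173, np.float64(611.3), np.float64(35.4)), (176, np.float64(606.8), np.float64(20.7)), (179, np.float64(604.9), np.float64(20.3)), (182, np.float64(604.8), np.float64(28.0)), (185, np.float64(604.9), np.float64(35.7)), (188, np.float64(603.9), np.float64(38.6)), (191, np.float64(602.7), np.float64(40.1)), (194, np.float64(600.9), np.float64(39.4)), (197, np.float64(599.0), np.float64(38.4))]
```

View pics/w8.png

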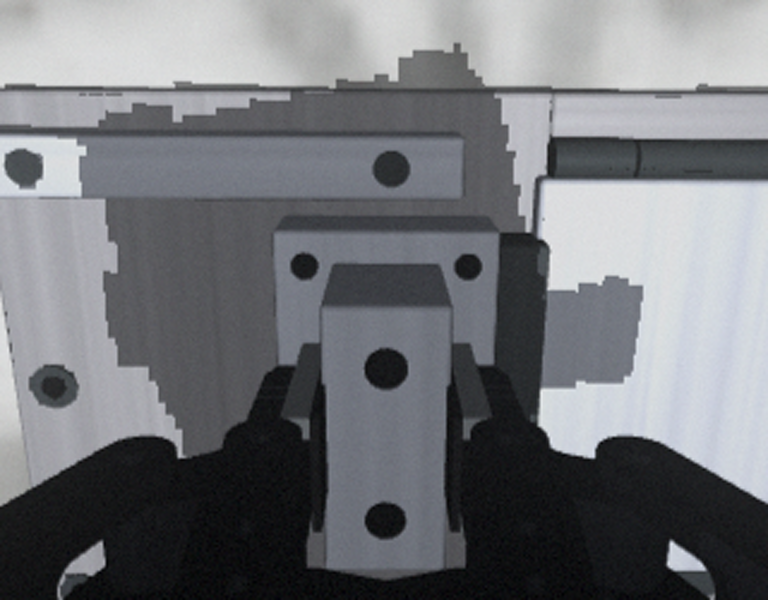

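View pics/s8.png

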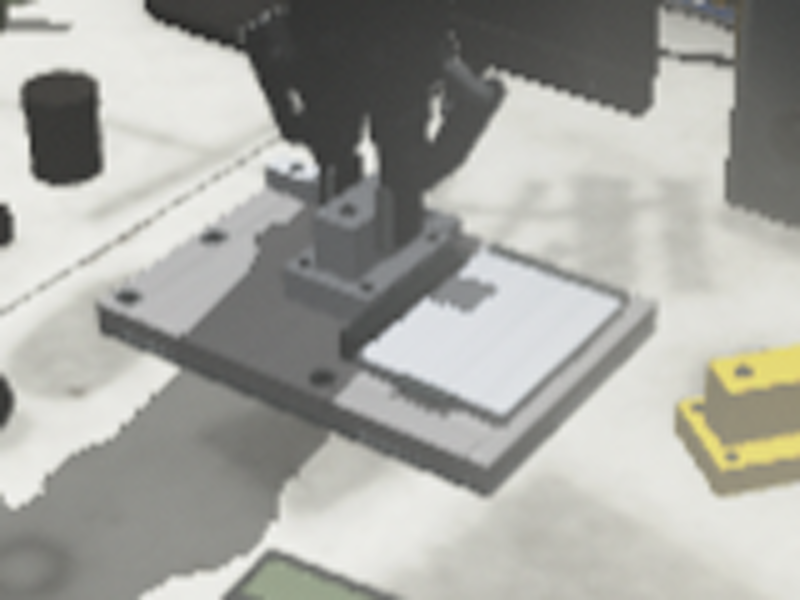

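The foot touches the side stop (crop px 497). About 5.5 mm of plate still shows in front of the fence, so it is sticking by friction because it bears on the plate (fz 20 N). I'll relieve the height, and it should slide.

```bash
python3 -m jog '0 0 0 0 -0.5 0 0; 0 0 0 0 -0.5 0 0; 0 0 0 0 -0.5 0 0; 0 0 0 0 0 0 0; 0 0 0 0 0 0 0'
```

```text
clock: 17.4
tcp_pos: [0.5724, -0.0229, 0.0435]
orientation: [-1.229, 1.192, -1.181]
contact_force: [-6.1, 7.4, 0.6]
grip_width: 0.0226
```

```bash
python3 -m jog '0 0 0 0 -0.3 0.5 0; 0 0 0 0 0 0.5 0; 0 0 0 0 0 0.5 0; 0 0 0 0 0 0 0; 0 0 0 0 0 0 0'
```

```text
clock: 17.82
tcp_pos: [0.5738, -0.0229, 0.0436]
orientation: [-1.229, 1.192, -1.18]
contact_force: [-4.2, 7.2, -1.5]
grip_width: 0.0229
```

```bash
python3 -m jog '0 0 0 0 -0.2 0.5 0; 0 0 0 0 0 0.5 0; 0 0 0 0 0 0.5 0; 0 0 0 0 0 0 0; 0 0 0 0 0 0 0'
```

```text
clock: 18.23
tcp_pos: [0.5754, -0.0229, 0.0437]
orientation: [-1.229, 1.192, -1.181]
contact_force: [-4.5, 8.0, -3.7]
grip_width: 0.0224
```

```bash
python3 -m jog '0 0 0 0 0 0.5 0; 0 0 0 0 0 0.5 0; 0 0 0 0 0 0.3 0; 0 0 0 0 0 0 0; 0 0 0 0 0 0 0'
```

```text
clock: 18.65
tcp_pos: [0.5763, -0.0228, 0.0436]
orientation: [-1.229, 1.192, -1.18]
contact_force: [-5.9, 8.2, -1.5]
grip_width: 0.0228
```

```bash
python3 -m jog '0 0 0 0 0 0.5 0; 0 0 0 0 0 0.5 0; 0 0 0 0 0 0 0; 0 0 0 0 0 0 0; 0 0 0 0 0 0 0'; python3 -c "
from h import *
np.set_printoptions(precision=4,suppress=True)
t,M,o=pose(); print(t,M,o['contact_force'],o['moment'])"
```

```text
clock: 19.07
tcp_pos: [0.5763, -0.0228, 0.0436]
orientation: [-1.231, 1.194, -1.179]
contact_force: [-8.7, 7.5, 0.6]
grip_width: 0.0224
[ 0.5763 -0.0228  0.0436] [[ 0.0323 -0.0103  0.9994]
 [-0.9995  0.0013  0.0323]
 [-0.0016 -0.9999 -0.0103]] [-8.6843  7.5216  0.5937] [ 1.7953  1.8578 -0.2637]
```

```bash
python3 -m jog '0 0 0 0.5 -0.3 0.5 0; 0 0 0 0.5 0 0.5 0; 0 0 0 0.3 0 0.5 0; 0 0 0 0 0 0 0; 0 0 0 0 0 0 0'
```

```text
clock: 19.48
tcp_pos: [0.5764, -0.0229, 0.0437]
orientation: [-1.232, 1.196, -1.177]
contact_force: [-12.1, 10.4, 3.4]
grip_width: 0.0227
```

```bash
python3 -m jog '0 0 0 0.5 -0.3 0.5 0; 0 0 0 0.5 0 0.5 0; 0 0 0 0.5 0 0.3 0; 0 0 0 0 0 0 0; 0 0 0 0 0 0 0'; python3 - <<'E'
from h import *
np.set_printoptions(precision=4,suppress=True)
t,M,o=pose(); print(t,M,o["contact_force"],o["moment"])
f=grab("wrist"); crop(f,"w9",160,480,90,340,2.4); cv2.imwrite("pics/w9f.png",f["color"][:,:,::-1])
P=cloud(f); np.save("P9.npy",P)
for u in (290,320,350):
    print(u,[(v,round(P[v,u,0]*1000,1),round(P[v,u,2]*1000,1)) for v in range(152,200,3)])
print([(u,round(P[193,u,1]*1000,1),round(P[193,u,2]*1000,1)) for u in range(355,392,3)])
g=grab("scene"); crop(g,"s9",220,380,160,280,5)
E
```

```text
clock: 19.9
tcp_pos: [0.5765, -0.0229, 0.0437]
orientation: [-1.234, 1.198, -1.174]
contact_force: [-16.0, 12.9, 5.1]
grip_width: 0.0223
[ 0.5765 -0.0229  0.0437] [[ 0.0338 -0.0157  0.9993]
 [-0.9994  0.0036  0.0339]
 [-0.0041 -0.9999 -0.0156]] [-15.9516  12.8954   5.131 ] [ 3.0164  3.3253 -0.3263]
290 [(152, np.float64(625.5), np.float64(21.0)), (155, np.float64(624.2), np.float64(23.7)), (158, np.float64(623.9), np.float64(33.6)), (161, np.float64(622.4), np.float64(33.9)), (164, np.float64(621.0), np.float64(35.0)), (167, np.float64(619.4), np.float64(34.9)), (170, np.float64(617.7), np.float64(34.4)), (173, np.float64(616.0), np.float64(34.2)), (176, np.float64(614.4), np.float64(34.3)), (179, np.float64(612.9), np.float64(35.0)), (182, np.float64(611.2), np.float64(34.6)), (185, np.float64(610.3), np.float64(37.6)), (188, np.float64(608.9), np.float64(38.6)), (191, np.float64(607.2), np.float64(38.3)), (194, np.float64(606.0), np.float64(39.8)), (197, np.float64(604.3), np.float64(39.6))]
320 [(152, np.float64(626.0), np.float64(19.7)), (155, np.float64(624.3), np.float64(20.4))
[... 1199 characters left out ...]
, np.float64(608.5), np.float64(39.2)), (194, np.float64(606.9), np.float64(39.0)), (197, np.float64(605.2), np.float64(39.0))]
[(355, np.float64(-39.5), np.float64(38.4)), (358, np.float64(-41.0), np.float64(39.0)), (361, np.float64(-42.4), np.float64(40.0)), (364, np.float64(-44.2), np.float64(38.5)), (367, np.float64(-45.9), np.float64(38.1)), (370, np.float64(-50.6), np.float64(20.8)), (373, np.float64(-52.4), np.float64(20.7)), (376, np.float64(-53.9), np.float64(21.8)), (379, np.float64(-55.8), np.float64(21.3)), (382, np.float64(-56.5), np.float64(25.9)), (385, np.float64(-57.8), np.float64(27.9)), (388, np.float64(-59.1), np.float64(29.3)), (391, np.float64(-60.6), np.float64(30.1))]
```

View pics/w9.png

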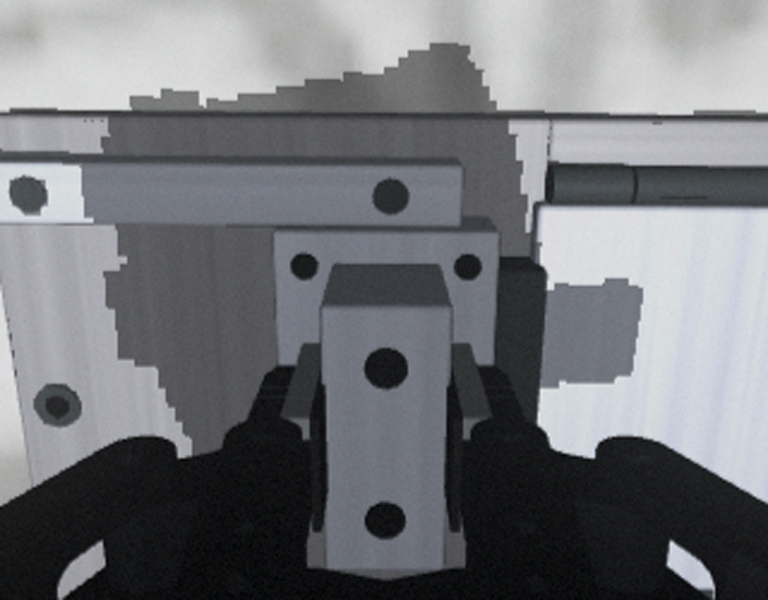

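View pics/s9.png

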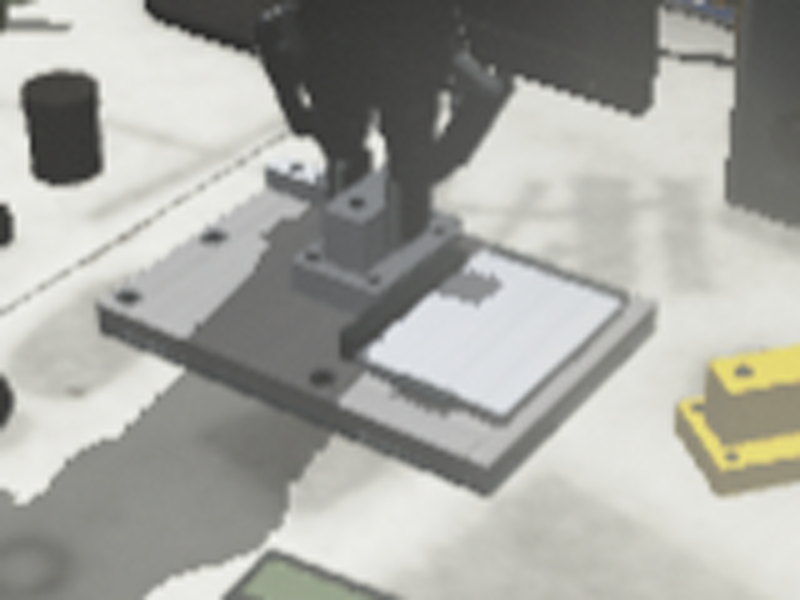

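The foot's front edge now meets the fence (crop row 228, no plate visible between). Its right side meets the side stop (crop col 497). I'll ease the plate load slightly, add a little push, then check lid, tilt and steadiness.

```bash
python3 -m jog '0 0 0 0.2 -0.3 0.4 0; 0 0 0 0.2 0 0.3 0; 0 0 0 0 0 0 0; 0 0 0 0 0 0 0; 0 0 0 0 0 0 0'
```

```text
clock: 20.42
tcp_pos: [0.5765, -0.023, 0.0438]
orientation: [-1.235, 1.198, -1.173]
contact_force: [-16.8, 14.8, 5.6]
grip_width: 0.0224
```

```bash
python3 -m jog '0 0 0 0 0 0 0; 0 0 0 0 0 0 0; 0 0 0 0 0 0 0; 0 0 0 0 0 0 0; 0 0 0 0 0 0 0'; python3 - <<'E'
from h import *
np.set_printoptions(precision=4,suppress=True)
t,M,o=pose(); print(t,M,o["contact_force"])
f=grab("wrist"); P=cloud(f); cv2.imwrite("pics/w10.png",f["color"][:,:,::-1])
x,y,z=P[...,0],P[...,1],P[...,2]
def fit(m,n):
    q=P[m]; A=np.c_[q[:,:2]-q[:,:2].mean(0),np.ones(len(q))]; c=np.linalg.lstsq(A,q[:,2],rcond=None)[0]; print(n,m.sum(),"slopes",c[:2],"z",c[2])
L=(x>.52)&(x<.605)&(y<-.07)&(y>-.13); fit(L&(z>.022)&(z<.04),"lid")
U=np.arange(640)[None,:]*np.ones((400,1)); V=np.arange(400)[:,None]*np.ones((1,640))
fit((x>.54)&(y<-.12)&(x<.62)&(z<.025)&(z>.015)&(y>-.146),"plate right")
fit((U<240)&(x>.49)&(x<.6)&(y>.0)&(y<.07)&(z<.025)&(z>.015),"plate left")
fit((U>278)&(U<365)&(V>187)&(V<198)&(z>.034)&(z<.043),"foot top")
fit((U>302)&(U<342)&(V>222)&(V<320)&(z>.06)&(z<.08),"rib top")
m=(U>302)&(U<342)&(V>222)&(V<320)&(z>.06)&(z<.08); print(cv2.minAreaRect(P[m][:,:2].astype(np.float32)*1000))
m=(U>240)&(U<390)&(V>170)&(V<340)&(z>.063)&(z<.08); print(cv2.minAreaRect(P[m][:,:2].astype(np.float32)*1000), P[m].min(0),P[m].max(0))
E
```

```text
clock: 20.83
tcp_pos: [0.5765, -0.0229, 0.0438]
orientation: [-1.235, 1.198, -1.173]
contact_force: [-16.7, 13.6, 5.0]
grip_width: 0.0225
[ 0.5765 -0.0229  0.0438] [[ 0.0342 -0.0171  0.9993]
 [-0.9994  0.0038  0.0342]
 [-0.0044 -0.9998 -0.017 ]] [-16.7435  13.61     4.9953]
lid 8999 slopes [-0.0046  0.0007] z 0.02920894730900499
plate right 417 slopes [-0.0123  0.3791] z 0.020805817254574477
plate left 6064 slopes [-0.0003  0.0041] z 0.02107911868613353
foot top 856 slopes [0.0067 0.0073] z 0.039123912228444864
rib top 3760 slopes [-0.0149  0.0043] z 0.0696522821623342
((577.1744384765625, -23.1121883392334), (49.46419143676758, 18.045886993408203), 2.26017165184021)
((577.2567138671875, -19.851957321166992), (46.789310455322266, 60.0326042175293), 72.18347930908203) [ 0.5475 -0.0471  0.063 ] [0.6048 0.0028 0.08  ]
```

View pics/w10.png

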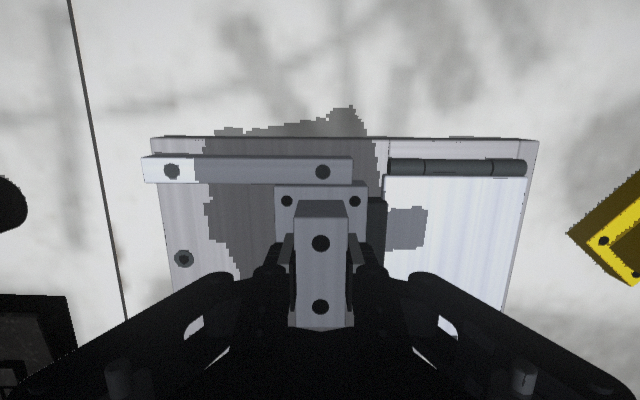

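```bash
python3 -m jog '0.3 0 0 0 0 0.2 0; 0.3 0 0 0 0 0.2 0; 0.2 0 0 0 0 0.2 0; 0 0 0 0 0 0 0; 0 0 0 0 0 0 0'; python3 -c "
from h import *
np.set_printoptions(precision=4,suppress=True)
t,M,o=pose(); print(t,M,o['contact_force'],o['moment'])"
```

```text
clock: 21.3
tcp_pos: [0.5764, -0.023, 0.0436]
orientation: [-1.225, 1.189, -1.179]
contact_force: [-17.8, 14.9, 6.7]
grip_width: 0.0226
[ 0.5764 -0.023   0.0436] [[ 0.0341 -0.0044  0.9994]
 [-0.9994  0.0041  0.0341]
 [-0.0043 -1.     -0.0042]] [-17.8112  14.9449   6.6805] [ 3.2102  4.0869 -0.3456]
```

```bash
python3 -m jog '0 0 0 0 -0.3 0.2 0; 0 0 0 0 -0.2 0.2 0; 0 0 0 0 0 0 0; 0 0 0 0 0 0 0; 0 0 0 0 0 0 0'
```

```text
clock: 21.72
tcp_pos: [0.5764, -0.0229, 0.0436]
orientation: [-1.226, 1.19, -1.178]
contact_force: [-17.0, 14.1, 3.2]
grip_width: 0.0226
```

```bash
python3 -m jog '0 0 0 0 0 0 0; 0 0 0 0 0 0 0; 0 0 0 0 0 0 0; 0 0 0 0 0 0 0; 0 0 0 0 0 0 0'; python3 - <<'E'
from h import *
np.set_printoptions(precision=4,suppress=True)
t,M,o=pose(); print(t,M,o["contact_force"])
f=grab("wrist"); P=cloud(f); cv2.imwrite("pics/w11.png",f["color"][:,:,::-1])
x,y,z=P[...,0],P[...,1],P[...,2]
def fit(m,n):
    q=P[m]; A=np.c_[q[:,:2]-q[:,:2].mean(0),np.ones(len(q))]; c=np.linalg.lstsq(A,q[:,2],rcond=None)[0]; print(n,m.sum(),"slopes",c[:2],"z",c[2])
U=np.arange(640)[None,:]*np.ones((400,1)); V=np.arange(400)[:,None]*np.ones((1,640))
fit((x>.52)&(x<.605)&(y<-.07)&(y>-.13)&(z>.022)&(z<.04),"lid")
fit((U<240)&(x>.49)&(x<.6)&(y>.0)&(y<.07)&(z<.025)&(z>.015),"plate left")
fit((U>302)&(U<342)&(V>222)&(V<320)&(z>.06)&(z<.08),"rib top")
u=320; print([(v,round(x[v,u]*1000,1),round(z[v,u]*1000,1)) for v in range(165,200,3)])
for n,b in [("loupe",(.64,.72,-.31,-.24)),("spec",(.64,.71,-.39,-.33)),("can",(.54,.62,.16,.23))]:
    pass
g=grab("top"); cv2.imwrite("pics/t11.png",cv2.resize(g["color"][130:250,190:440,::-1],None,fx=3,fy=3))
E
```

```text
clock: 22.13
tcp_pos: [0.5765, -0.0229, 0.0436]
orientation: [-1.226, 1.19, -1.178]
contact_force: [-17.3, 14.8, 2.7]
grip_width: 0.0223
[ 0.5765 -0.0229  0.0436] [[ 0.0341 -0.0052  0.9994]
 [-0.9994  0.0042  0.0341]
 [-0.0044 -1.     -0.0051]] [-17.3334  14.8008   2.6784]
lid 9002 slopes [0.0009 0.001 ] z 0.02898147749526104
plate left 6075 slopes [0.0001 0.0017] z 0.021115245549080557
rib top 3775 slopes [-0.01    0.0105] z 0.06945059028366894
[(165, np.float64(621.0), np.float64(34.9)), (168, np.float64(619.7), np.float64(36.4)), (171, np.float64(617.8), np.float64(34.3)), (174, np.float64(616.2), np.float64(34.6)), (177, np.float64(614.6), np.float64(34.9)), (180, np.float64(613.2), np.float64(35.8)), (183, np.float64(611.5), np.float64(35.6)), (186, np.float64(610.5), np.float64(38.1)), (189, np.float64(609.0), np.float64(38.8)), (192, np.float64(607.5), np.float64(39.4)), (195, np.float64(605.7), np.float64(38.8)), (198, np.float64(604.2), np.float64(39.0))]
```

View pics/w11.png

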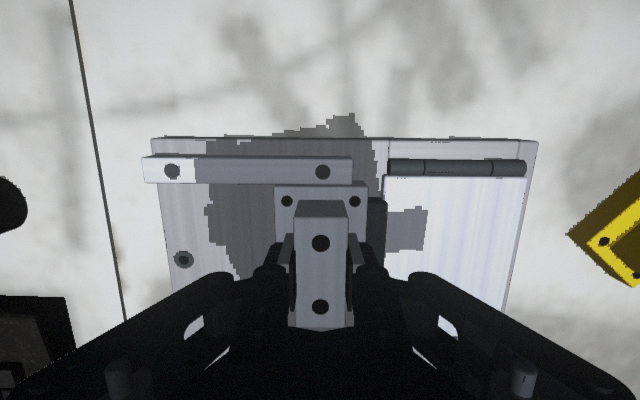

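View pics/t11.png

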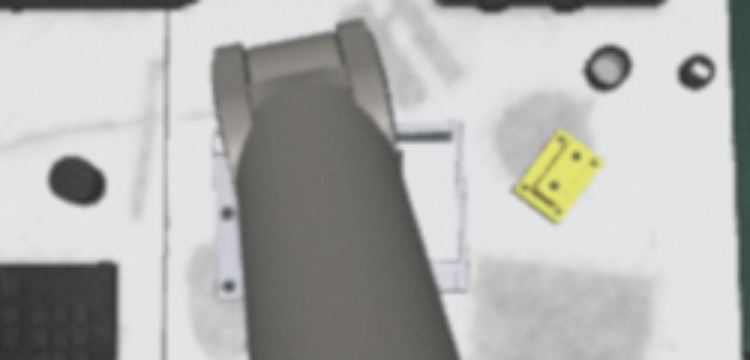

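The blank's front edge is tight against the fence (px 280-350, 184) and its right side against the side stop (px 368). The lid is flat, and the loupe, specimen and can are where they started. Forces are steady at about 17 N and 15 N, so I'm handing in.

```bash
python3 - <<'E'
from bench import r
print(r.hand_in()); o=r.get_obs(); print(o["clock"],o["tcp_pos"],o["contact_force"],o["grip_width"])
E
```

```text
the job is handed in; nothing more can be done
None
the job is handed in; nothing more can be done
```

I shut the lid by pushing it down from behind with closed fingers. Then I gripped the silver blank by its rib, carried it over squared to the jig, and pressed it into the corner. I handed it in at about 22 s, still gripping and pushing.

**Last checks**
- **Push:** Steady at about 17 N towards the rear fence and 15 N towards the side stop. This is the wrist's total reading, so friction takes an unknown part of it. I estimate several newtons remain on each stop, but I could not measure the contacts separately.
- **Bearing on the plate:** About 6 N, a little more than ideal.
- **Lid:** Flat within about 0.005 rad.
- **Blank:** No gap visible at the fence or the side stop. The tilt fit gave about 0.01 rad in each direction. The gripper is turned about 0.005 rad relative to the jig.
- **Bystanders:** The loupe, specimen and lens can looked unmoved in the last top view. I did not measure them again.

**What went wrong:** The blank first stuck about 5.5 mm short of the fence because it was bearing too hard on the plate. Raising the gripper slightly freed it. The push then tilted the hand by about 0.017 rad, and I turned most of that back out.

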